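# Unlatch the label printer and hold its cover open

## Robot

A 6-joint arm with a two-finger parallel gripper is mounted at the origin on the work surface. World frame = base frame: x ahead of the robot, y to its left, z up, the work surface at z = 0. Lengths are in m, angles in rad, forces in N, time in s.
With the tool pointing down it reaches from about 0.275 to 0.975 m from the base axis. Payload 8.4 kg.
Tool frame: the origin (TCP) lies at the very end of the fingers, on their centre line; the grasp point (between the pads) lies 19 mm behind it; z points along the fingers, y is the direction in which the jaws open and shut (so a half turn about z gives the same grasp; the last joint's range is limited). The gripper opens to 92 mm and grips with 3 to 60 N. Pads are 20 mm wide; open, the fingers measure 128 mm over their backs; the gripper's body (75 mm by 189 mm) begins 69 mm behind the grasp point.
Start: joints at [1.153, 0.353, 1.633, -0, 1.155, -0.002], TCP at [0.252, 0.572, 0.192] pointing down, gripper open.
Joint ranges: [-2.63, 2.63], [-0.92, 2.1], [0.06, 2.66], [-1.3, 4.44], [0, 2.69], [-3.02, 3.02]. Speed limits (rad/s): [2.22, 2.22, 2.79, 3.14, 3.14, 3.14].

## Interface

Orientations are given as a unit quaternion [x, y, z, w].
In Python, from cell import env gives the robot as it stands. The module is installed in compiled form; this text tells all that it offers. Calls block until the motion is done:
- env.goto(position, orientation): joint-space move of the TCP to a pose.
- env.move_linear(position, rot=None, v=0.15): straight line of the TCP; rot=None keeps the orientation; v is the mean speed in m/s.
- env.movej(angles): joint-space move.
- env.move_gripper(opening): finger opening in m; the grip force is fixed at half the most; returns when the fingers have stopped.
- env.hold(seconds).
- env.ik(position, orientation): joint angles nearest the present ones, or None.
- env.get_image(name): name is "scene" or "top" or "wrist"; returns the picture (384x512x3 uint8, red, green, blue); there is no depth.
- env.calibration(name): a dict with "intrinsics" (3x3 intrinsics, pixels), "world_from_camera" (4x4, takes a point from camera to world coordinates). Camera axes: x right, y up, looking along -z (the intrinsics and any distortion apply to the point x, -y, -z); pixel columns grow to the right and rows downward; lengths in m; the calibration is good to about 2 mm. A picture is of the moment at which its call begins: read the wrist's pose just before it. calibration takes no time and is no camera call; for the wrist camera it gives the pose at the moment of the call.
A pose or a line that the arm cannot do raises env.Unreachable and nothing moves.
- env.job_done(): hands the job in, once; it reports no verdict.
Readings, each from a call of its own:
- env.current_time_s(): time.
- env.current_joint_positions(): joint angles.
- env.current_joint_velocities(): joint speeds.
- env.current_effort(): joint torques, N m.
- env.current_position(): TCP position.
- env.current_ee_rot(): TCP orientation.
- env.current_force(): force on the tool from outside, world axes, zero at the start.
- env.current_torque(): the same for the moment, N m.
- env.current_width(): finger opening in m.
Only numpy, scipy, OpenCV 4.12 (cv2) and the standard library are available. Lean on these libraries where they do the work, as an engineer would, in place of code of your own. Each camera call takes 0.05 s, during which the arm holds its last target.

## Task

Slide the latch on top of the label printer all the way away from the cover, to the outer end of its track, then lift the cover (its bar handle is there for that) and hold it open at 45 degrees so that the label roll can be reached. The cover falls shut if let go, so finish while still holding it, steady at 45 degrees. Leave the jar, the carton and the spare roll standing where they are.

Things in the scene. Friction and masses are not known exactly. Their poses are not given: they have to be found in the camera images.
- printer: white label printer fixed on the table, 240 (x) x 300 (y) x 120 mm high. Origin: centre of its underside on the table. Its x axis points from its front (tear slot, towards the robot) to its back, y to its left, z up; it stands turned about the vertical by up to 20 degrees. The left 180 mm of the top (y -30 to +150) is the grey cover; the right 120 mm (y -150 to -30) is a fixed flat deck at 120 mm height that carries the latch.
- cover_angle (a joint): angle of the cover in rad: 0 shut and level, grows as the front edge rises; stops at 1.3.
- cover: the printer's cover, a grey plate 220 (front to back) x 178 x 8 mm, its top at 128.5 mm above the table when shut, hinged along its back edge parallel to the printer's y axis. About 0.4 kg; it falls shut by its weight from any angle. Origin on the hinge line, as the hinge point; axes as the printer's when shut. It cannot rise while the latch tongue is over it.
- cover_hinge (a point): point on the hinge line, mid-width of the cover, at the underside of the plate: 100 mm behind, 60 mm left of and 120.5 mm above the printer's origin.
- cover_bar (a point): steel bar handle on top of the cover near its front edge: a round bar 12 mm in diameter and 90 mm long parallel to the printer's y axis, on two end posts. This point: the middle of the bar, 35 mm above the cover's top face and 30 mm behind its front edge, that is 190 mm in front of and 43 mm above the hinge point when shut. It turns with the cover. There are 29 mm free under the bar and 78 mm between the posts.
- latch (a joint): travel of the latch in m: 0 with its tongue fully over the cover, 0.045 at the outer end of its track. It starts near 0, frees the cover beyond 0.026, slides along the printer's -y direction (away from the cover, towards the printer's right side) with about 1.5 N of friction and stays where it is left.
- latch_top (a point): centre of the top of the latch's black upright grip block, 24 mm (printer x) x 20 mm (printer y) x 40 mm high, standing on a flat 6.5 mm high, 40 mm wide track on the deck; its top is 167 mm above the table. A flat steel tongue, 20 mm wide (x) and 6 mm thick, goes from the foot of the block 60 mm towards the cover. The x sides of the block are free for the fingers.
- jar: glass jar with white lid, 70 mm diameter, 110 mm high, standing left of the printer; leave alone. Origin: centre of its underside.
- carton: small cardboard carton 100 x 80 x 70 mm right of the printer; leave alone. Origin: centre of its underside.
- spare_roll: spare paper label roll standing on end, 84 mm diameter, 100 mm high, left of the printer; leave alone. Origin: centre of its underside.

How it is judged:
On the way, in this order (a step that is already met when the one before it is completed fails the run):
1. the latch is slid to the outer end of its track, with the cover still shut (value of joint latch above 0.038 m and value of joint cover_angle below 0.1 rad), for 0.2 s.
2. the cover is held at 45 degrees in the gripper (value of joint cover_angle between 0.6632 and 0.9076 rad and velocity of joint cover_angle between -0.15 and 0.15 rad/s and value of joint latch above 0.038 m and contact force between the fingers and cover above 0.5 N), for 0.3 s.
At the end, for the whole second after the job is handed in: the cover stands still (under 0.15 rad/s) at 45 degrees, give or take 7, with the fingers bearing on it (over 0.5 N); the latch is within 7 mm of the outer end of its track (all of step 2); the arm keeps its last pose, push and grip.
It fails at once if the jar is shifted by more than 30 mm or tipped over (distance of jar from where it was at the start of the episode above 0.03 m or angle between jar's own z axis and vertical above 0.5 rad).
It fails at once if the carton is shifted by more than 30 mm or tipped over (distance of carton from where it was at the start of the episode above 0.03 m or angle between carton's own z axis and vertical above 0.5 rad).
It fails at once if the spare roll is shifted by more than 30 mm or tipped over (distance of spare_roll from where it was at the start of the episode above 0.03 m or angle between spare_roll's own z axis and vertical above 0.5 rad).
It also fails if it takes over 48 s, if anything falls off the work surface, if the arm or the gripper's body presses on something with over 40 N, if the wrist force passes 120 N, or if a joint passes its speed limit or range.

## Working session

There is one attempt and no reset: what is moved stays moved. The work goes in short steps, each a Python script; the robot and the scene stay as the last script left them, time stands still between calls to the robot, and variables do not carry over. Pictures are saved under pics/ and viewed, and the job is handed in when it is done.

```bash
mkdir -p pics; python3 - <<'E'
from cell import env
import cv2,numpy as np
np.set_printoptions(precision=4,suppress=True)
for n in ["scene","top","wrist"]:
    c=env.calibration(n); print(n,{k:np.array(v) if not isinstance(v,str) else v for k,v in c.items()})
    im=env.get_image(n); cv2.imwrite(f"pics/{n}0.png",im[:,:,::-1])
print(env.current_time_s(),env.current_ee_rot(),env.current_position())
E
```

```text
scene {'intrinsics': array([[365.1035,   0.    , 251.3678],
       [  0.    , 365.1035, 194.975 ],
       [  0.    ,   0.    ,   1.    ]]), 'world_from_camera': array([[-0.8204, -0.3678,  0.4379,  0.9428],
       [ 0.5718, -0.5353,  0.6217,  0.5342],
       [ 0.0058,  0.7604,  0.6494,  0.6463],
       [ 0.    ,  0.    ,  0.    ,  1.    ]])}
top {'intrinsics': array([[348.6667,   0.    , 263.5034],
       [  0.    , 348.6667, 190.9875],
       [  0.    ,   0.    ,   1.    ]]), 'world_from_camera': array([[ 0.106 ,  0.9727, -0.2065,  0.4257],
       [-0.9944,  0.1034, -0.0236,  0.0156],
       [-0.0016,  0.2078,  0.9782,  0.8887],
       [ 0.    ,  0.    ,  0.    ,  1.    ]])}
wrist {'intrinsics': array([[279.3915,   0.    , 263.1179],
       [  0.    , 279.3915, 191.4445],
       [  0.    ,   0.    ,   1.    ]]), 'world_from_camera': array([[ 0.4039, -0.8739, -0.2705,  0.1753],
       [ 0.9148,  0.3851,  0.1218,  0.6061],
       [-0.0023, -0.2966,  0.955 ,  0.3828],
       [ 0.    ,  0.    ,  0.    ,  1.    ]])}
0.15 [ 0.2064  0.9785 -0.0005 -0.0001] [0.2523 0.5714 0.1914]
```

View pics/scene0.png

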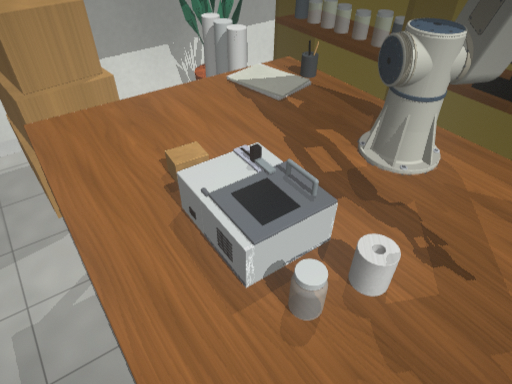

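View pics/top0.png

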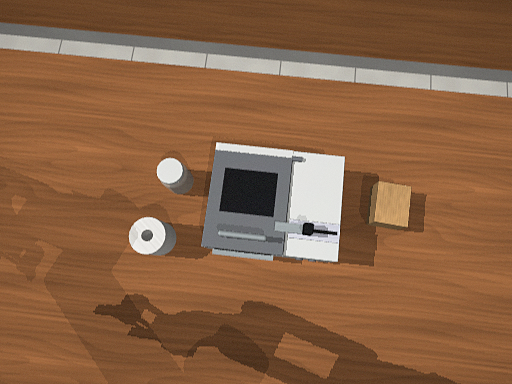

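View pics/wrist0.png

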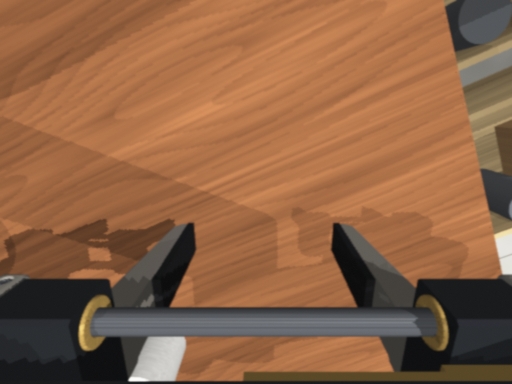

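The top view shows the printer with its back edge along (216,143)-(344,156) and its right edge along (344,156)-(338,262). The latch block is at about (307,229), the bar at about (241,235), the jar at (170,172), the roll at (147,236) and the carton at (390,204). Next I'll zoom in on both views.

```bash
python3 - <<'E'
import cv2
a=cv2.imread("pics/top0.png")[130:275,190:360]; cv2.imwrite("pics/topz.png",cv2.resize(a,None,fx=4.5,fy=4,interpolation=cv2.INTER_NEAREST) if 0 else cv2.resize(a,None,fx=4,fy=4,interpolation=cv2.INTER_NEAREST))
a=cv2.imread("pics/scene0.png")[135:285,165:345]; cv2.imwrite("pics/scenez.png",cv2.resize(a,None,fx=4,fy=4,interpolation=cv2.INTER_NEAREST)[:600,:800])
E
```

```text
(no output)
```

View pics/topz.png

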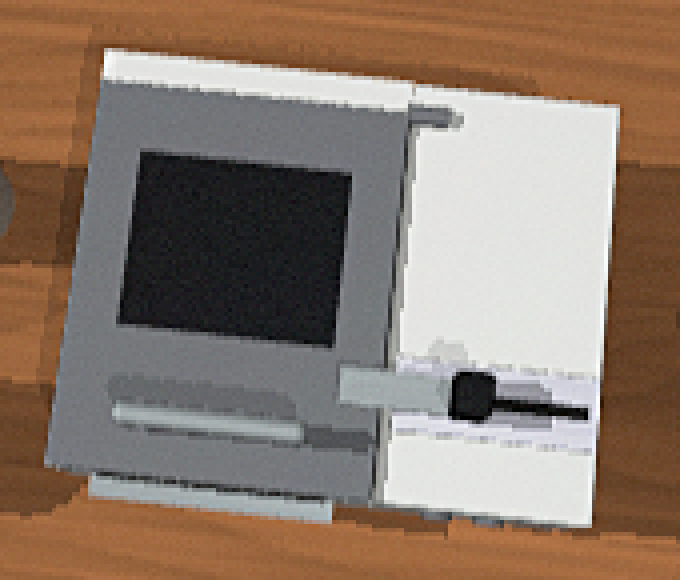

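View pics/scenez.png

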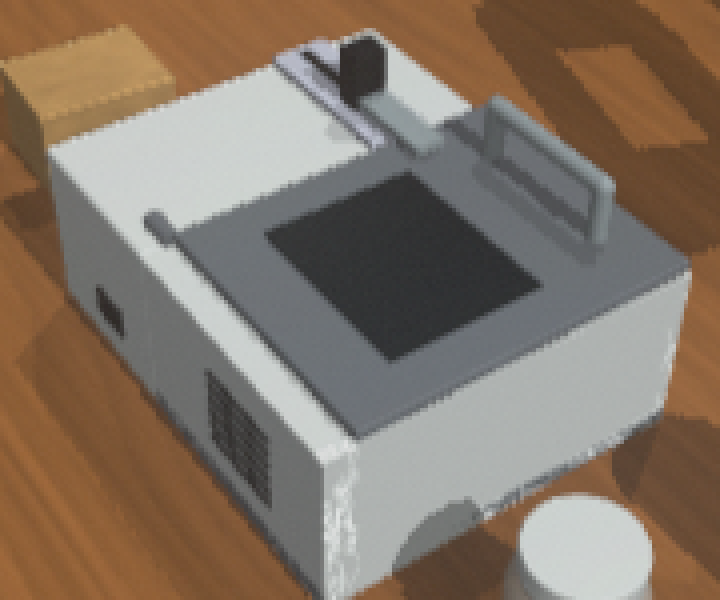

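```bash
cat > h.py <<'E'
import numpy as np,cv2
from cell import env
np.set_printoptions(precision=4,suppress=True)
def ray(n,u,v,cal=None):
    c=cal or env.calibration(n);K=np.array(c["intrinsics"]);T=np.array(c["world_from_camera"])
    d=np.linalg.inv(K)@[u,v,1]; d=np.array([d[0],-d[1],-d[2]])
    return T[:3,3],T[:3,:3]@d
def onz(n,u,v,z):
    o,d=ray(n,u,v); return o+d*(z-o[2])/d[2]
def tri(a,b):
    o1,d1=ray(*a);o2,d2=ray(*b);A=np.stack([d1,-d2],1)
    s=np.linalg.lstsq(A,o2-o1,rcond=None)[0];p,q=o1+s[0]*d1,o2+s[1]*d2
    return (p+q)/2,np.linalg.norm(p-q)
E
python3 - <<'E'
from h import *
T=lambda x,y:("top",190+(x+.0)/4-.4,130+y/4-.4); S=lambda x,y:("scene",165+x/4-.4,135+y/4-.4)
pts={'BL':(T(104,48),S(322,460),.12),'BR':(T(620,105),S(50,152),.12),'FR':(T(590,527),S(375,28),.12),
'barR':(T(303,433),S(493,99),.1635),'barL':(T(113,412),S(610,187),.1635),
'latch':(T(473,397),S(362,45),.167),'coverFL':(T(46,466),S(690,268),.1285)}
P={}
for k,(t,s,z) in pts.items():
    a=onz(*t,z);b=onz(*s,z);m,e=tri(t,s);P[k]=(a+b)/2;print(k,a,b,m,e)
w=lambda v:np.degrees(np.arctan2(v[1],v[0]))
for s in(0,):
    print('yaw BL-BR',w(P['BL']-P['BR'])-90,'FR-BR',w(P['BR']-P['FR']),'bar',w(P['barL']-P['barR'])-90, [np.linalg.norm(P[a]-P[b]) for a,b in(('BL','BR'),('BR','FR'),('barL','barR'))])
E
```

```text
BL [0.6928 0.1572 0.12  ] [0.6885 0.154  0.12  ] [0.6909 0.1568 0.1243] 0.0009971537014247646
BR [ 0.6899 -0.1428  0.12  ] [ 0.687  -0.1374  0.12  ] [ 0.688  -0.1413  0.1191] 0.0051799810978922336
FR [ 0.4502 -0.1405  0.12  ] [ 0.4466 -0.1396  0.12  ] [ 0.449  -0.1391  0.1215] 0.003217016841853913
barR [0.4807 0.0187 0.1635] [0.4759 0.016  0.1635] [0.4798 0.0193 0.1671] 0.001558334946800418
barL [0.481  0.1178 0.1635] [0.4761 0.1147 0.1635] [0.4803 0.1177 0.1674] 0.0011602526914534985
latch [ 0.5081 -0.0667  0.167 ] [ 0.5084 -0.0685  0.167 ] [ 0.5086 -0.0671  0.1676] 0.0013730697864072746
coverFL [0.4511 0.1548 0.1285] [0.4547 0.1605 0.1285] [0.4507 0.1564 0.1235] 0.0016315343859366169
yaw BL-BR -0.43293521709368576 FR-BR -0.014629614100865582 bar -0.1643514022924819 [np.float64(0.29575817276802024), np.float64(0.2400376348427856), np.float64(0.09890135494953194)]
```

The two views agree to a few mm: printer yaw is about -0.4° and its origin is near (0.569, 0.0075). Heights triangulate to the given values. The bar's predicted position also matches its measured one. Next is the latch.

```bash
cat >> h.py <<'E'
from scipy.spatial.transform import Rotation as R
YAW=np.radians(-0.35)
def rot(tilt):  # tool down, jaw along printer x, tilted with cover by 'tilt'
    A=np.array([[0,1,0],[1,0,0],[0,0,-1.]])
    return (R.from_euler('z',YAW)*R.from_euler('y',tilt)*R.from_matrix(A))
H=np.array([.6685,.0675,.1205])
def tcp_bar(th):
    f=R.from_euler('z',YAW)*R.from_euler('y',th)
    return H+f.apply([-.19,0,.043-.019]), rot(th).as_quat()
E
python3 - <<'E'
from h import *
for th in np.radians([0,15,30,45]): p,q=tcp_bar(th);print(p,env.ik(p,q))
q=rot(0).as_quat();X=np.array([.5083,-.067,.30])
p=env.current_position()
env.move_linear([p[0],p[1],.30],v=.25)
env.goto(X,q)
X[2]=.137
env.move_linear(X,v=.12)
print(env.current_position(),env.current_force())
env.move_gripper(0.02)
print(env.current_width(),env.current_force(),env.current_time_s())
for n in["scene","top"]: cv2.imwrite(f"pics/{n}1.png",env.get_image(n)[:,:,::-1])
E
```

```text
[0.4785 0.0687 0.1445] [ 0.1394  0.189   1.9765 -0.      0.9761  0.1455]
[0.4912 0.0686 0.1929] [0.1122 0.3169 1.7139 0.0312 1.3709 0.1081]
[0.516  0.0684 0.2363] [0.0927 0.4906 1.4379 0.05   1.7343 0.0938]
[0.5511 0.0682 0.2718] [0.0791 0.694  1.1477 0.069  2.0824 0.0941]
[ 0.5088 -0.0671  0.1376] [ 0.3568 -0.6106  1.0062]
0.023414316220497992 [ 4.0014 -0.0396 -2.9002] 5.725
```

The fingers closed at 23.4 mm against a 24 mm block, so the latch is gripped. Now I'll slide it in steps while watching the force.

```bash
python3 - <<'E'
from h import *
d=-R.from_euler('z',YAW).apply([0,1,0])
s=np.array(env.current_position());f0=env.current_force()
for k in [10,20,30,36,39,41,43,45,47,49,51]:
    env.move_linear(s+d*k/1000,v=.06)
    f=env.current_force();print(k,env.current_position()[1]-s[1],f-f0)
    if abs((f-f0)[1])>9:break
env.hold(.3)
print(env.current_position(),env.current_time_s(),env.current_force())
for n in["scene","top"]: cv2.imwrite(f"pics/{n}2.png",env.get_image(n)[:,:,::-1])
E
```

```text
10 -0.010467986331220328 [-1.7595 -1.1635  0.5595]
20 -0.020596429718894985 [-2.4408 -2.317  -0.5977]
30 -0.030581607231280672 [-1.5016 -1.5204 -0.27  ]
36 -0.03640375230855332 [-1.553  -2.042  -0.2316]
39 -0.0391050339722198 [-1.2033 -0.9952  0.2425]
41 -0.04100999935979821 [-1.5978  0.0891  0.3645]
43 -0.0430756317669401 [-2.0759 -0.8956 -0.4513]
45 -0.0447372322708615 [-1.6558  3.5488 -0.5947]
47 -0.04504448527218162 [-0.7954 10.9792  0.7135]
[ 0.5088 -0.1121  0.1371] 8.575 [ 4.1425 11.6825 -2.007 ]
```

The latch met its end stop after 45.0 mm of travel. I'll release it, move to the bar and grip.

```bash
python3 - <<'E'
from h import *
env.move_gripper(0.07)
p=np.array(env.current_position());p[2]=.25
env.move_linear(p,v=.2)
for n in["scene","top"]: cv2.imwrite(f"pics/{n}3.png",env.get_image(n)[:,:,::-1])
t,q=tcp_bar(0)
env.goto(t+[0,0,.10],q)
env.move_linear(t,v=.1)
print(env.current_position(),t,env.current_force())
env.move_gripper(0.0)
print(env.current_width(),env.current_force(),env.current_time_s())
for n in["scene","top","wrist"]: cv2.imwrite(f"pics/{n}4.png",env.get_image(n)[:,:,::-1])
a=np.hstack([cv2.imread("pics/top3.png")[120:280,180:400],cv2.imread("pics/scene4.png")[100:260,150:370]])
cv2.imwrite("pics/c.png",cv2.resize(a,None,fx=1.8,fy=1.8))
E
```

```text
[0.479  0.0686 0.145 ] [0.4785 0.0687 0.1445] [ 0.0411 -0.2914 -0.2079]
0.0002245954292535975 [-1.3081 -0.5387 18.6143] 13.3167
```

View pics/c.png

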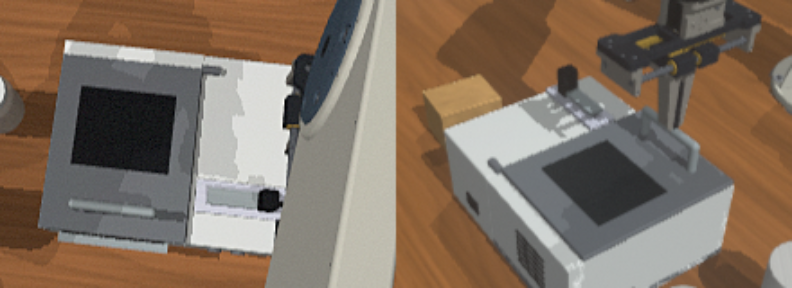

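The jaws closed fully to 0 mm, so they missed the bar. I'll look closer.

```bash
python3 - <<'E'
from h import *
print(env.current_position(),env.current_force(),env.current_torque(),env.current_joint_positions())
a=cv2.imread("pics/scene4.png")[90:200,240:350]
cv2.imwrite("pics/d.png",cv2.resize(a,(600,600),interpolation=cv2.INTER_CUBIC))
E
```

```text
[0.4804 0.0688 0.1466] [-0.6689 -0.8861 18.4147] [-0.2114  0.3687 -0.0026] [ 0.1393  0.1868  1.9737 -0.0002  0.9772  0.1455]
```

View pics/d.png

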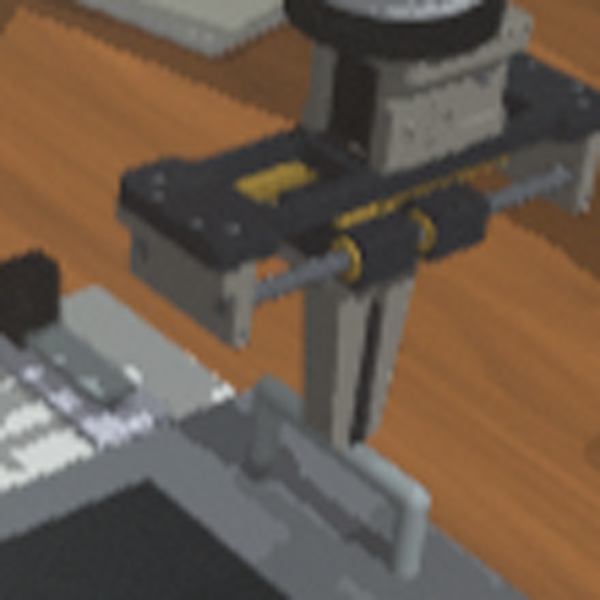

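View pics/wrist4.png

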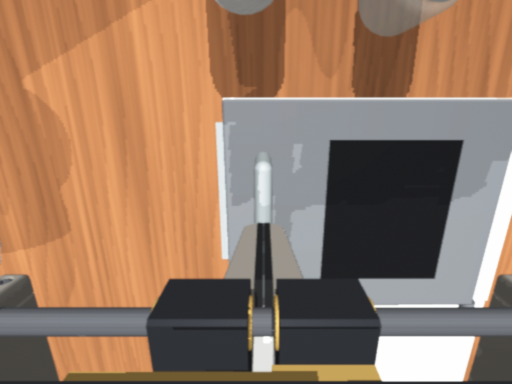

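View pics/top4.png

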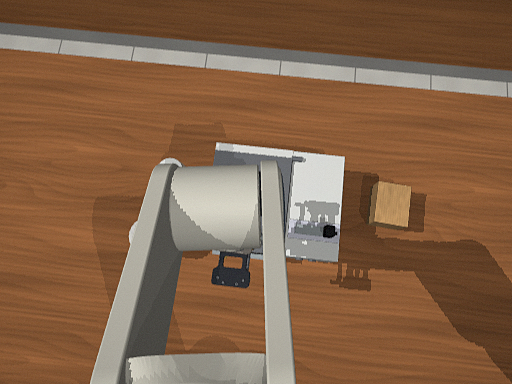

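```bash
python3 - <<'E'
from h import *
def proj(n,p):
    c=env.calibration(n);T=np.linalg.inv(c["world_from_camera"]);q=T[:3,:3]@p+T[:3,3];k=np.array(c["intrinsics"])@[q[0],-q[1],-q[2]];return k[:2]/k[2]
p=np.array(env.current_position())
for dz in(0,.01,.02,.03): print(dz,proj("scene",p+[0,0,dz]),proj("wrist",p+[0,0,dz]),(proj("scene",p+[0,0,dz])-[240,90])*600/110)
c=R.from_quat(env.current_ee_rot()).as_matrix();print(c)
cv2.imwrite("pics/w5.png",cv2.resize(env.get_image("wrist")[140:280,180:350,::-1],None,fx=4,fy=4,interpolation=cv2.INTER_CUBIC))
E
```

```text
0 [300.711  177.4323] [263.1872 223.6515] [331.151  476.9033]
0.01 [301.1326 173.8633] [263.2388 229.3798] [333.4508 457.4364]
0.02 [301.5611 170.2367] [263.2957 235.6867] [335.7878 437.6547]
0.03 [301.9965 166.5509] [263.3587 242.6645] [338.1628 417.5506]
[[ 0.0061  1.      0.0039]
 [ 1.     -0.0061  0.0004]
 [ 0.0004  0.0039 -1.    ]]
```

View pics/w5.png

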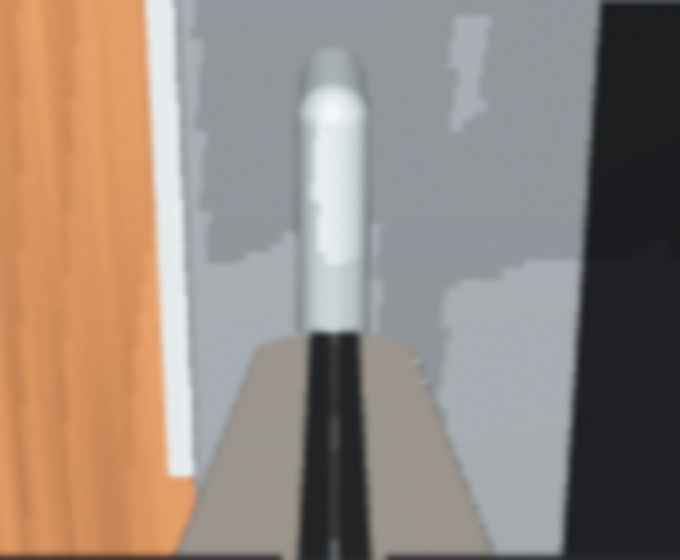

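```bash
python3 - <<'E'
from h import *
a=cv2.imread("pics/scene4.png")[140:200,270:340]; b=cv2.imread("pics/scene1.png")[110:190,210:310]
cv2.imwrite("pics/e.png",np.hstack([cv2.resize(x,(395,395),interpolation=cv2.INTER_NEAREST) for x in(a,b)]))
E
```

```text
(no output)
```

View pics/e.png

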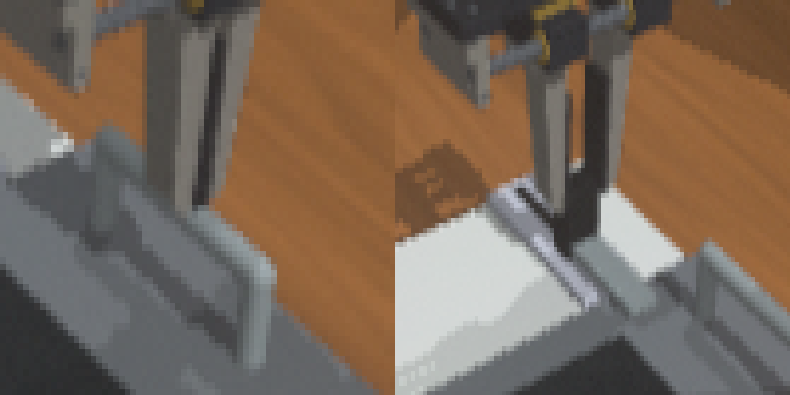

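```bash
python3 - <<'E'
from h import *
def proj(n,p):
    c=env.calibration(n);T=np.linalg.inv(c["world_from_camera"]);q=T[:3,:3]@p+T[:3,3];k=np.array(c["intrinsics"])@[q[0],-q[1],-q[2]];return k[:2]/k[2]
for z in(.137,.147,.157): print(z,[proj("scene",np.array([.5088+dx,-.067,z])) for dx in(.012,.025)])
for z in(.147,.157,.167): print(z,[proj("scene",np.array([.4804+dx,.0688,z])) for dx in(0,.012)])
print([proj("scene",np.array([.4785,y,.1635])) for y in(.0225,.0675,.1125)])
E
```

```text
0.137 [array([251.1483, 158.1307]), array([246.7405, 159.8688])]
0.147 [array([251.1705, 154.7149]), array([246.7302, 156.4438])]
0.157 [array([251.193 , 151.2485]), array([246.7197, 152.9676])]
0.147 [array([300.7227, 177.2954]), array([296.6099, 179.168 ])]
0.157 [array([301.1445, 173.7243]), array([297.0013, 175.5888])]
0.167 [array([301.5732, 170.0956]), array([297.399 , 171.9513])]
[array([288.7519, 161.0674]), array([301.6895, 170.7893]), array([315.5562, 181.2095])]
```

The evidence conflicts: the closed tips look level with the bar, but the reading puts them 18 mm below its middle. I'll open the jaws and look again.

```bash
python3 - <<'E'
from h import *
env.move_gripper(0.06)
print(env.current_width(),env.current_position(),env.current_force(),env.current_time_s())
s=env.get_image("scene")[...,::-1];w=env.get_image("wrist")[...,::-1]
cv2.imwrite("pics/f.png",np.hstack([cv2.resize(s[110:200,260:350],(395,395),interpolation=cv2.INTER_CUBIC),cv2.resize(w[130:300,170:340],(395,395))]))
E
```

```text
0.05992698235175902 [0.4785 0.0687 0.1445] [0.0859 1.0711 0.3611] 14.4917
```

View pics/f.png

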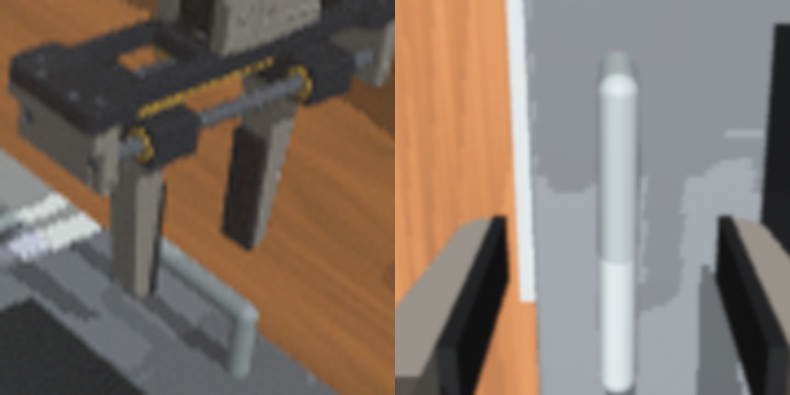

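```bash
cat >>h.py <<'E'
def proj(n,p):
    c=env.calibration(n);T=np.linalg.inv(c["world_from_camera"]);q=T[:3,:3]@p+T[:3,3];k=np.array(c["intrinsics"])@[q[0],-q[1],-q[2]];return k[:2]/k[2]
E
python3 - <<'E'
from h import *
w=env.get_image("wrist")[...,::-1].copy()
s=env.get_image("scene")[...,::-1].copy()
for im,n in((w,"wrist"),(s,"scene")):
  for z,col in((.1635,(0,0,255)),(.145,(0,255,0))):
    for y in(.0225,.0675,.1125):
      u=proj(n,np.array([.4785,y,z]));print(n,z,y,u)
      cv2.circle(im,tuple(int(round(a)) for a in u),1,col,-1)
# expected finger tips
for sx in(-1,1):
  for y in(-.01,.01):
    for n,im in(("scene",s),("wrist",w)):
      u=proj(n,np.array([.4785+sx*.03,.0687+y,.1445]));cv2.circle(im,tuple(int(round(a)) for a in u),1,(255,0,255),-1)
cv2.imwrite("pics/g.png",np.hstack([cv2.resize(s[130:220,255:345],(395,395),interpolation=cv2.INTER_NEAREST),cv2.resize(w[120:320,160:360],(395,395),interpolation=cv2.INTER_NEAREST)]))
E
```

```text
wrist 0.1635 0.0225 [263.5447 292.4809]
wrist 0.1635 0.0675 [263.1693 236.5375]
wrist 0.1635 0.1125 [262.737  172.1277]
wrist 0.145 0.0225 [263.5212 277.4747]
wrist 0.145 0.0675 [263.1761 225.3149]
wrist 0.145 0.1125 [262.7835 165.9777]
scene 0.1635 0.0225 [288.7519 161.0674]
scene 0.1635 0.0675 [301.6895 170.7893]
scene 0.1635 0.1125 [315.5562 181.2095]
scene 0.145 0.0225 [288.1758 167.6122]
scene 0.145 0.0675 [300.9039 177.415 ]
scene 0.145 0.1125 [314.5322 187.9112]
```

View pics/g.png

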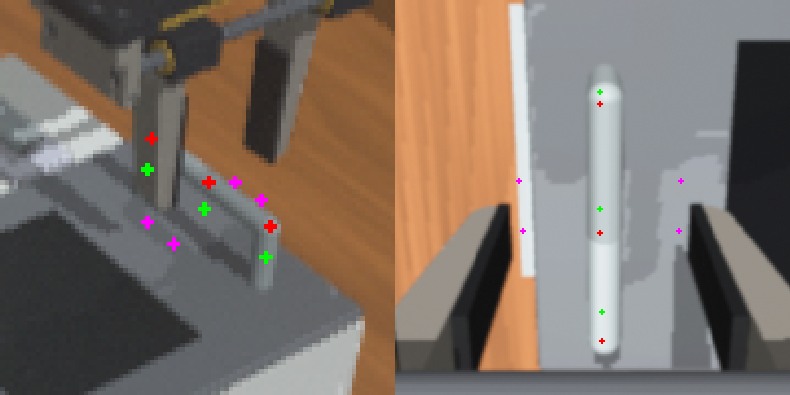

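The camera poses and the bar agree in both views, but the visible finger ends sit about 19 mm short of the reported TCP. That explains why the jaws closed over the bar and were pushed up. I'll go lower in small steps with force checks, then grip.

```bash
python3 - <<'E'
from h import *
p=np.array(env.current_position());ok=True
for z in(.139,.135,.131,.128):
    env.move_linear([.4785,.0687,z],v=.05);f=env.current_force();print(z,env.current_position(),f)
    if abs(f[2])>5: print("contact");ok=False;break
if ok:
    env.move_gripper(0.0)
    print(env.current_width(),env.current_force(),env.current_position(),env.current_time_s())
s=env.get_image("scene")[...,::-1];w=env.get_image("wrist")[...,::-1]
cv2.imwrite("pics/h.png",np.hstack([cv2.resize(s[110:200,260:350],(395,395),interpolation=cv2.INTER_CUBIC),cv2.resize(w[130:300,170:340],(395,395))]))
E
```

```text
0.139 [0.4781 0.0687 0.1385] [-0.8008  0.2218 -0.4592]
0.135 [0.4783 0.0687 0.1347] [-0.4473 -1.0047  0.1817]
0.131 [0.4783 0.0687 0.1307] [-0.902  -0.6618  0.6838]
0.128 [0.4783 0.0687 0.1278] [ 0.105  -0.2828  0.1996]
0.010982393615066699 [ 6.1329 -1.1126 -3.9634] [0.4803 0.0687 0.1283] 16.5
```

View pics/h.png

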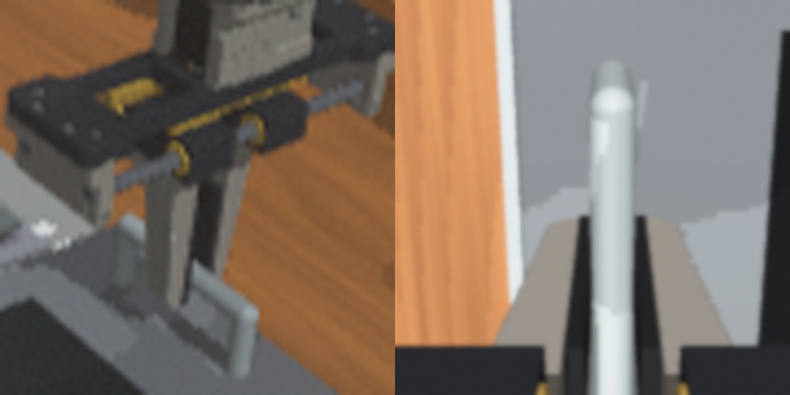

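The jaws now hold the bar, at 11 mm opening on the 12 mm bar, and the picture shows it between the pads. Next I'll lift along the hinge arc, tilting with the cover.

```bash
cat >>h.py <<'E'
H=np.array([.6697,.0675,.1205]); OFF=.0355
def tcp_bar(th):
    f=R.from_euler('z',YAW)*R.from_euler('y',th)
    return H+f.apply([-.19,0.0,.043-OFF]), rot(th).as_quat()
E
python3 - <<'E'
from h import *
print(tcp_bar(0)[0],env.ik(*tcp_bar(np.radians(45))))
for d in range(3,46,3):
    t,q=tcp_bar(np.radians(d))
    env.move_linear(t,q,v=.04)
    f=np.array(env.current_force());print(d,np.array(env.current_position())-t,f,np.array(env.current_torque()),round(env.current_width(),4),env.current_time_s())
    if np.linalg.norm(f)>30:print("STOP");break
s=env.get_image("scene")[...,::-1]
cv2.imwrite("pics/i.png",s)
E
```

```text
[0.4797 0.0687 0.128 ] [0.0802 0.6849 1.1896 0.0687 2.0497 0.0928]
3 [ 0.0003  0.     -0.0004] [ 2.7177  1.0655 -3.9148] [ 0.0976 -0.4769 -0.0437] 0.0113 17.0
6 [ 0.0003  0.     -0.0004] [ 3.5292  0.5536 -3.6805] [ 0.0256 -0.7726 -0.049 ] 0.0113 17.4
9 [ 0.0003  0.     -0.0004] [ 4.9043  0.1834 -5.136 ] [ 0.0586 -1.0278 -0.0324] 0.0112 17.8
12 [ 0.0002  0.     -0.0005] [ 4.7642  1.4729 -6.3123] [ 0.0566 -1.242  -0.0811] 0.011 18.2
15 [ 0.      0.     -0.0006] [ 5.8749 -0.1955 -5.8821] [ 0.0745 -1.2979 -0.0252] 0.0108 18.6
18 [-0.      0.     -0.0007] [ 6.1592  0.8396 -5.8061] [ 0.1086 -1.4299 -0.0569] 0.0108 19.0
21 [-0.0001  0.     -0.0007] [ 6.0379  0.9466 -6.8984] [ 0.1123 -1.5233 -0.0705] 0.0111 19.4
24 [-0.0002  0.     -0.0007] [ 7.393   1.7422 -7.5559] [ 0.0879 -1.5761 -0.08  ] 0.0106 19.8
27 [-0.0002  0.     -0.0006] [ 5.5524  0.8136 -8.6626] [ 0.1244 -1.6518 -0.0934] 0.011 20.2
30 [-0.0003  0.     -0.0006] [ 5.4134  1.1017 -7.0079] [ 0.094  -1.7241 -0.1064] 0.0108 20.6
33 [-0.0003  0.     -0.0005] [ 4.8831  1.1023 -8.6231] [ 0.0661 -1.6973 -0.1934] 0.0112 21.0
36 [-0.0002  0.     -0.0004] [ 5.1368  1.2149 -8.9202] [ 0.134  -1.7907 -0.1318] 0.0106 21.4
39 [-0.0002  0.     -0.0002] [ 4.7912  1.3733 -9.6668] [ 0.1135 -1.8232 -0.1641] 0.011 21.8
42 [-0.0001  0.     -0.0002] [ 3.3367  0.61   -8.6282] [ 0.0432 -1.7942 -0.1771] 0.0111 22.2
45 [-0.0001  0.     -0.0002] [ 2.2978  1.164  -8.7625] [ 0.0787 -1.7908 -0.1312] 0.0112 22.6
```

View pics/i.png

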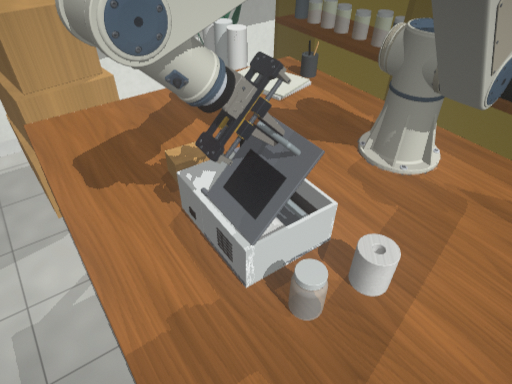

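The cover is lifted, with its front-left corner at about (322,153) in the scene view. The jar and roll are where they were. I'll check the angle from that corner.

```bash
python3 - <<'E'
from h import *
env.hold(.5)
for d in(35,40,45,50): 
    f=R.from_euler('z',YAW)*R.from_euler('y',np.radians(d))
    print(d,proj("scene",H+f.apply([-.22,.089,.004])),proj("scene",H+f.apply([-.22,-.089,.004])),"top",[proj("top",H+f.apply([-.22,y,.004])) for y in(-.089,.089)])
s=env.get_image("scene")[...,::-1];t=env.get_image("top")[...,::-1]
cv2.imwrite("pics/j.png",np.hstack([cv2.resize(s[100:220,210:330],(395,395),interpolation=cv2.INTER_CUBIC),cv2.resize(t[130:280,190:350],(395,395))]))
print(env.current_force(),env.current_width(),env.current_time_s(),env.current_joint_velocities())
E
```

```text
35 [331.8812 160.0439] [274.6472 121.2288] top [array([287.4218, 230.7354]), array([191.1772, 219.8895])]
40 [328.3747 155.4458] [270.5476 116.5428] top [array([288.6238, 223.2889]), array([190.5031, 212.2848])]
45 [324.1108 151.3685] [265.7895 112.3074] top [array([289.8976, 214.925 ]), array([190.0422, 203.7872])]
50 [319.0755 147.884 ] [260.3758 108.586 ] top [array([291.2287, 205.7168]), array([189.8127, 194.4727])]
[  4.0279   2.6148 -10.3603] 0.010993946855798879 23.25 [-0.0017  0.0013 -0.0008 -0.0021 -0.0006 -0.0019]
```

View pics/j.png

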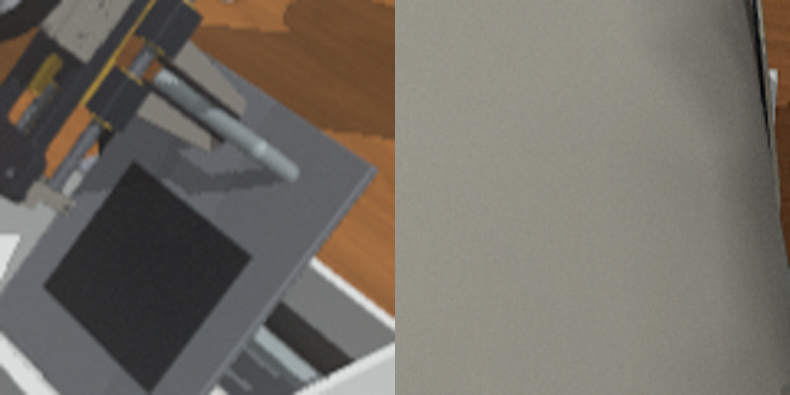

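The corner reads (323.9, 151.6), against a prediction of (324.1, 151.4) for 45°. The arm is steady and the grip is firm. The pre-lift top view had the latch block at (329,231), about 45 mm from its start. Handing in.

```bash
python3 - <<'E'
from h import *
env.job_done();print(env.current_time_s())
E
```

```text
the job is handed in; nothing more can be done
the job is handed in; nothing more can be done
```

I slid the latch to the outer end of its track, then lifted the cover by its bar. I handed the job in with the cover still held at 45°, at about 23 s; no verdict is reported.

**Last checks:**
- **Latch:** it travelled 45.0 mm before about 11 N of push at the end stop. The top view after release also showed about 45 mm. The arm hid the latch at the end, so I did not see it again after the lift.
- **Cover:** its front-left corner was within about 0.3 pixel of where it should be at 45°. Joint speeds were under 0.003 rad/s.
- **Grip:** the fingers held the bar at 11.0 mm opening, with about 11 N on the tool.
- **Surroundings:** the jar and the spare roll looked unmoved in the last full scene picture. The arm partly hid the carton there, but nothing went near it.

**What went wrong:** the first grip on the bar failed. The jaws closed to 0 mm on top of it with about 18 N of upward force, though nothing was displaced. The visible fingertips were about 19 mm short of the reported TCP, contrary to the description. I lowered the grip by 16.5 mm and the second try held.

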